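Load the pot magazine

ROBOT

A 6-joint arm with a two-finger parallel gripper is mounted at the origin on a cart in front of the work surface, level with it; the furniture and walls round the work are solid. World frame = base frame: x ahead of the robot, y to its left, z up, the work surface at z = 0. Lengths are in m, angles in rad, forces in N, time in s.
With the tool pointing down it reaches from about 0.375 to 0.975 m from the base axis. Payload 3.8 kg.
Tool frame: the origin (TCP) lies midway between the tips of the shut fingers; the grasp point (between the pads) lies 19 mm behind it; z points along the fingers, y is the direction in which the jaws open and shut (so a half turn about z gives the same grasp; the last joint's range is limited). The gripper opens to 88 mm and grips with 3 to 60 N. Pads are 18 mm wide; open, the fingers measure 123 mm over their backs; the gripper's body (75 mm by 187 mm) begins 45 mm behind the grasp point.
Start: joints at [1.199, 0.264, 1.604, -0, 1.274, -0.037], TCP at [0.222, 0.638, 0.239] pointing down, gripper open.
Joint ranges: [-2.63, 2.63], [-0.94, 2.18], [0.31, 2.57], [-1.31, 4.45], [0, 2.66], [-2.55, 2.55]. Speed limits (rad/s): [2.57, 2.57, 3.14, 3.14, 3.14, 3.14].

INTERFACE

Orientations are given as [roll, pitch, yaw] about the fixed x, y, z axes, in that order (R = Rz(yaw) Ry(pitch) Rx(roll)).
In Python, from cell import env gives the robot as it stands.
- The arm moves only by the tool send_rows, never from a script. Its argument "motion" is a list that holds one entry, the list of rows, each a list of 7 numbers: the shift along the tool's x, y, z in mm, then the turn, a rotation vector about the tool's x, y, z in rad, then the opening, from 0 (shut) to 1 (fully open). A call has 1 to 12 rows; each row shifts and turns the commanded pose from where the row before left it, along the tool's axes as they then stand; what a row does not reach is not made up. A row lasts 1/12 s, in which the tool goes at most 41.7 mm and 7.16 degrees, less where a joint would pass 70% of its speed; a pose out of reach is approached as far as the arm can. A call is refused whole if a number of a shift passes 41.7 or a number of a turn 0.125, either way. A call with a gripper value outside its range is refused whole. The fingers move at their own pace and stop on an object; the grip force is fixed at half the most. Time passes only in rows, so rows that do not move let the fingers close. It gives the time, the measured TCP pose, the force and the opening at its end, in the units of the state.
- env.get_obs(): the state, without advancing time (a new reading comes with each control period).
- env.capture(name): name is "scene" or "top" or "wrist"; returns the picture (384x512x3 uint8, red, green, blue); there is no depth.
- env.camera_model(name): a dict with "vertical_fov" (degrees; the focal length in pixels is half the picture's height over the tangent of half this angle, whatever the lens; pixels are square), "cx", "cy" (the principal point, pixels), "extrinsics" (4x4, takes a point from world to camera coordinates). Camera axes: x right, y down, z forward; pixel columns grow to the right and rows downward; lengths in m; the calibration is good to about 2 mm. A picture is of the moment at which its call begins: read the wrist's pose just before it. camera_model takes no time and is no camera call; for the wrist camera it gives the pose at the moment of the call.
- env.finish_job(): hands the job in, once; it reports no verdict.
The state is a dict: "time": time; "joint_positions": joint angles; "joint_velocities": joint speeds; "joint_torque": joint torques, N m; "tool_pos": TCP position; "tool_rot": TCP orientation; "ft_force": force on the tool from outside, world axes, zero at the start; "ft_torque": the same for the moment, N m; "opening": opening from 0.0 (shut) to 1.0 (fully open).
Only numpy, scipy, OpenCV 4.12 (cv2) and the standard library are available. Lean on these libraries where they do the work, as an engineer would, in place of code of your own. Each camera call takes 0.05 s, during which the arm holds its last target.

TASK

Load two specimen pots into the gravity tube magazine through its funnel mouth, cap up: first the red-capped one, so that it stands on the magazine's floor, then the blue-capped one, so that it stands on top of the red one. Leave the yellow-capped pot standing where it is.

Things in the scene. Friction and masses are not known exactly. Their poses are not given: they have to be found in the camera images.
- red_pot_center (a point): Centre (half-way up, 20 mm above the underside) of the red-capped specimen pot: a loose upright cylinder, 31 mm in diameter and 40 mm high, white body with a red screw cap on the top 13 mm, about 45 g; z axis along the pot, out of the cap. It can be gripped at any yaw.
- blue_pot_center (a point): The same point of the blue-capped specimen pot, of the same size and weight.
- yellow_pot_center (a point): The same point of the yellow-capped specimen pot, of the same size and weight; it is not to be loaded.
- magazine_mouth (a point): Centre of the magazine's funnel mouth, in the plane of its rim, 150 mm above the bench; z up. The magazine is fixed: a grey base (90 x 80 mm, 30 mm high), on it an upright clear tube of 44 mm bore with a green funnel, 68 mm wide inside and 74 mm outside at the rim, narrowing to the bore 25 mm below the rim. The funnel is slippery: a pot let go upright in it falls down the tube by itself.
- magazine_floor (a point): Centre of the closed floor of the same tube, 116 mm straight below the mouth (34 mm above the bench); z up. The tube takes two pots one on the other, the upper one's top then being 36 mm below the rim.

How it is judged:
By the outcome, as a careful person would: the job done as asked, in the order asked, and still so for the second after the job is handed in, with the robot touching nothing.
It also fails if it takes over 54 s, if anything falls off the work surface, if the arm or the gripper's body presses on something with over 40 N, if the wrist force passes 120 N, or if a joint passes its speed limit or range.

## Working session

There is one attempt and no reset: what is moved stays moved. The work goes in short steps, Python scripts to look and compute and a tool call to move; the robot and the scene stay as the last step left them, time stands still between calls to the robot, and variables do not carry over. Pictures are saved under pics/ and viewed, and the job is handed in when it is done.

Besides the shell and the picture viewer there is one more tool, called as a command line: name --argument value ..., lists and objects as JSON in quotes. send_rows: Moves the arm, as the interface text tells. Its arguments: {"type":"object","properties":{"motion":{"type":"array"}},"required":["motion"]}

```bash
mkdir -p pics; ls
python3 - <<'E'
from cell import env
import cv2,numpy as np
print(env.get_obs())
for n in ("scene","top","wrist"):
    m=env.camera_model(n); print(n,m)
    im=env.capture(n); cv2.imwrite(f"pics/{n}0.png",im[:,:,::-1])
E
```

```text
pics
{'time': 0.0, 'joint_positions': array([ 1.19906607e+00,  2.64748716e-01,  1.60534940e+00,  8.00113879e-06,
        1.27369615e+00, -3.68904937e-02]), 'joint_velocities': array([-0.00132936, -0.00023673,  0.001967  , -0.00061502,  0.00238408,
        0.00097369]), 'joint_torque': array([ 3.09053676e-04, -5.02105093e+01, -3.56874025e+01,  7.26460596e-02,
        2.94265256e-02, -1.99428437e-04]), 'tool_pos': array([0.2215557 , 0.6368619 , 0.23740428]), 'tool_rot': array([-3.13939283e+00, -8.88400376e-05,  2.80675044e+00]), 'ft_force': array([0.14312854, 0.58685664, 0.44333924]), 'ft_torque': array([0.04266879, 0.01087561, 0.02094189]), 'opening': 1.0020875145029176}
scene {'vertical_fov': 52.89241679927499, 'cx': 252.39835351871875, 'cy': 192.6538026336516, 'extrinsics': array([[ 0.63742131, -0.77029295, -0.01851636, -0.20435916],
       [-0.42910344, -0.33492051, -0.83886738,  0.36514371],
       [ 0.63997212,  0.54265738, -0.54402082,  0.56354614],
       [ 0.        ,  0.        ,  0.        ,  1.        ]])}
top {'vertical_fov': 44.73011691125017, 'cx': 263.7997804543261, 'cy': 189.46908254407205, 'extrinsics': array([[-0.0017406 , -0.99992025, -0.01250876,  0.16490878],
       [-0.98568335,  0.00382451, -0.16856364,  0.53405383],
       [ 0.16859803,  0.01203628, -0.9856114 ,  1.17579799],
       [ 0.        ,  0.        ,  0.        ,  1.        ]])}
wrist {'vertical_fov': 59.40393836008592, 'cx': 260.2162279810754, 'cy': 193.27208223818602, 'extrinsics': array([[ 0.32948734,  0.94415696, -0.00239303, -0.67471793],
       [ 0.89963031, -0.31317743,  0.30427817, -0.04137281],
       [ 0.28653691, -0.10240865, -0.95258022,  0.39060584],
       [ 0.        ,  0.        ,  0.        ,  1.        ]])}
```

View pics/scene0.png

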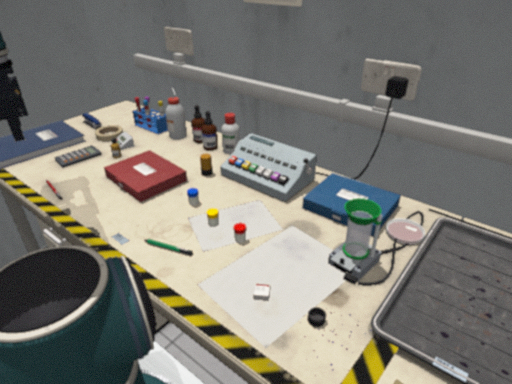

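View pics/top0.png

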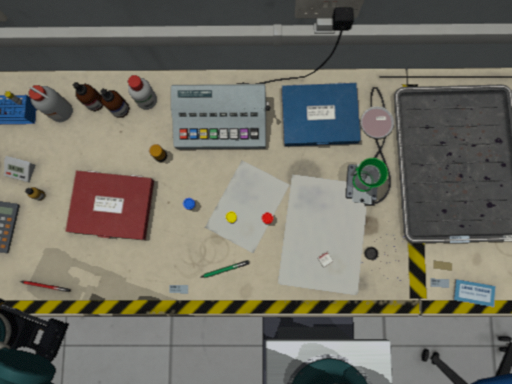

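View pics/wrist0.png

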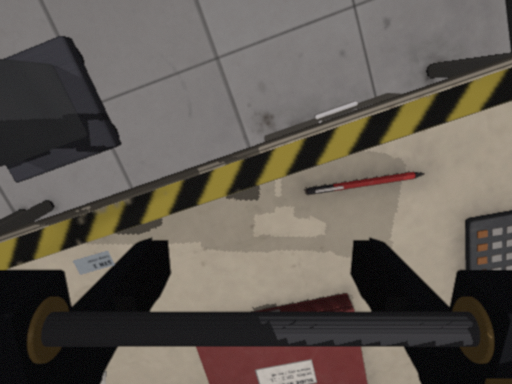

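The scene view shows the red pot at (240,232), yellow at (213,216), blue at (193,196), and the magazine funnel at (363,212). In the top view they are at (267,218), (231,217), (190,203) and (371,173). Next I'll triangulate them.

```bash
cat > h.py <<'E'
import cv2,numpy as np
from scipy.spatial.transform import Rotation as Ro
def P(m):
    f=192/np.tan(np.radians(m["vertical_fov"]/2))
    K=np.array([[f,0,m["cx"]],[0,f,m["cy"]],[0,0,1]]); return K,np.array(m["extrinsics"])
def ray(m,uv):
    K,E=P(m); d=E[:3,:3].T@np.linalg.inv(K)@np.array([uv[0],uv[1],1.]); return -E[:3,:3].T@E[:3,3],d/np.linalg.norm(d)
def onz(m,uv,z):
    c,d=ray(m,uv); return c+d*(z-c[2])/d[2]
def proj(m,p):
    K,E=P(m); q=K@(E[:3,:3]@np.asarray(p)+E[:3,3]); return q[:2]/q[2]
def tri(l):
    A=np.zeros((3,3));b=np.zeros(3)
    for m,uv in l:
        c,d=ray(m,uv);M=np.eye(3)-np.outer(d,d);A+=M;b+=M@c
    p=np.linalg.solve(A,b); return p,[np.round(proj(m,p)-uv,1) for m,uv in l]
H={'red':[(0,6),(174,180)],'blue':[(105,118)],'yellow':[(24,32)],'green':[(50,85)]}
def mask(im,c,s=130,v=60):
    h=cv2.cvtColor(im,cv2.COLOR_RGB2HSV);m=0
    for a,b in H[c]: m=m|cv2.inRange(h,(a,s,v),(b,255,255))
    return m
def blobs(im,c,s=130,v=60,amin=15):
    n,l,st,ce=cv2.connectedComponentsWithStats(mask(im,c,s,v))
    return [(st[i].tolist(),ce[i].round(1).tolist()) for i in range(1,n) if st[i][4]>=amin],l
E
python3 - <<'E'
from cell import env
from h import *
for n in ("scene","top"):
    im=cv2.imread(f"pics/{n}0.png")[:,:,::-1].copy()
    for c in H: print(n,c,blobs(im,c)[0])
    x,y=(185,180) if n=="scene" else (180,150)
    cv2.imwrite(f"pics/{n}0z.png",cv2.resize(im[y:y+100,x:x+220,::-1],None,fx=3.6,fy=3.6,interpolation=cv2.INTER_CUBIC))
E
```

```text
scene red [([135, 97, 4, 9, 21], [137.0, 100.6]), ([168, 97, 10, 7, 55], [172.9, 100.3]), ([225, 113, 9, 11, 87], [229.2, 117.8]), ([106, 152, 79, 49, 1851], [145.5, 175.4]), ([229, 158, 8, 6, 20], [232.2, 160.8]), ([47, 182, 8, 10, 21], [51.0, 186.2]), ([234, 223, 12, 11, 103], [239.4, 228.0])]
scene blue [([134, 109, 33, 24, 362], [151.1, 122.1]), ([84, 114, 14, 10, 42], [90.7, 118.4]), ([235, 162, 6, 5, 15], [237.4, 163.9]), ([334, 184, 7, 8, 20], [336.6, 187.3]), ([343, 184, 13, 7, 25], [349.9, 187.2]), ([325, 187, 8, 7, 18], [328.2, 189.2]), ([368, 187, 10, 6, 18], [372.1, 189.4]), ([188, 189, 9, 8, 64], [192.1, 192.3]), ([312, 191, 6, 12, 23], [314.3, 195.7]), ([318, 191, 5, 8, 15], [320.5, 194.9]), ([369, 191, 12, 13, 44], [375.5, 196.1]), ([314, 199, 13, 11, 37], [320.0, 203.1]), ([322, 209, 10, 7, 23], [326.8, 211.7]), ([333, 209, 13, 6, 29], [338.5, 211.6])]
scene yellow [([242, 165, 8, 5, 20], [245.2, 166.2]), ([0, 172, 13, 6, 65], [5.1, 174.8]), ([5, 179, 19, 7, 89], [14.2, 182.3]), ([16, 187, 20, 7, 99], [25.4, 190.3]), ([27, 196, 21, 7, 114], [37.0, 199.0]), ([39, 205, 
[... 1716 characters left out ...]
]), ([120, 300, 28, 14, 227], [133.7, 306.5]), ([149, 300, 27, 14, 213], [162.3, 306.2]), ([177, 300, 28, 14, 218], [190.8, 306.6]), ([207, 300, 27, 14, 225], [219.6, 306.6]), ([235, 300, 27, 14, 224], [248.3, 306.5]), ([264, 300, 27, 14, 217], [277.2, 306.6]), ([293, 300, 27, 14, 212], [305.7, 306.6]), ([322, 300, 27, 14, 214], [334.9, 306.6]), ([351, 300, 24, 14, 208], [363.1, 306.7]), ([380, 301, 23, 13, 176], [391.2, 307.8]), ([423, 300, 26, 14, 225], [435.6, 306.5]), ([481, 300, 27, 14, 188], [494.5, 307.0]), ([409, 303, 11, 11, 74], [415.4, 309.3]), ([452, 302, 23, 12, 179], [463.4, 307.8])]
top green [([353, 158, 35, 33, 418], [372.5, 172.0]), ([204, 266, 29, 11, 90], [217.8, 271.2])]
```

View pics/scene0z.png

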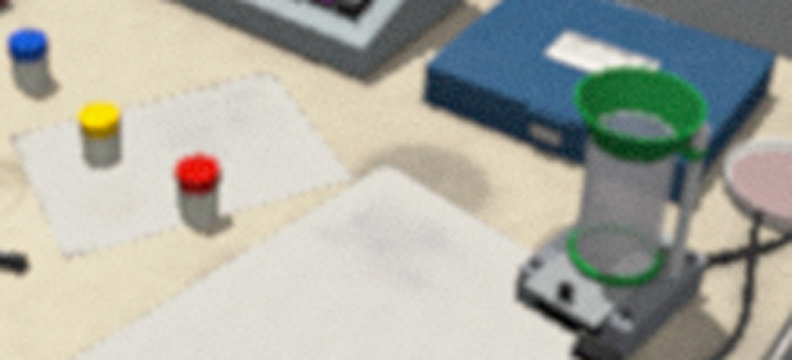

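View pics/top0z.png

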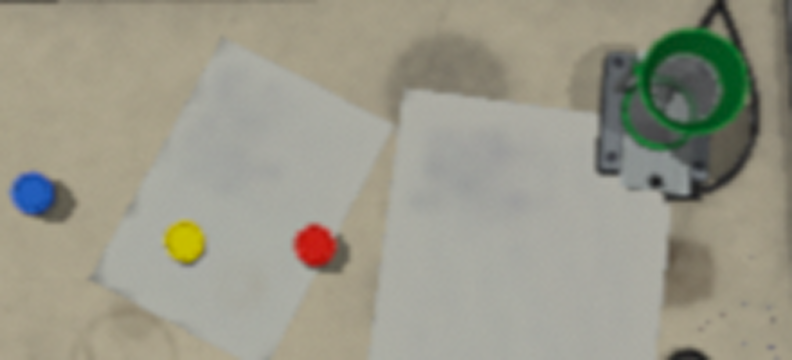

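Run:
```python
from cell import env
from h import *
S,T=env.camera_model("scene"),env.camera_model("top")
for c,s,t in (("red",(239.4,228),(267.3,218)),("yellow",(211.9,212.2),(231,216.6)),("blue",(192.1,192.3),(189,203.4))):
    print(c,tri([(S,s),(T,t)]),onz(S,s,.0335),onz(T,t,.037))
for n,m,x,y,w,h in (("scene",S,344,200,38,25),("top",T,353,158,35,33)):
    im=cv2.imread(f"pics/{n}0.png")[:,:,::-1].copy()
    big=cv2.resize(im,None,fx=4,fy=4,interpolation=cv2.INTER_CUBIC)
    mk=mask(big,"green",100,40); mk[:(y-4)*4]=0; mk[(y+h+4)*4:]=0; mk[:,:(x-4)*4]=0; mk[:,(x+w+4)*4:]=0
    co,_=cv2.findContours(mk,cv2.RETR_CCOMP,cv2.CHAIN_APPROX_NONE)
    for k in co:
        if len(k)>60:
            e=cv2.fitEllipse(k); print(n,len(k),(np.array(e[0])+.5)/4-.5,np.array(e[1])/4,e[2],onz(m,(np.array(e[0])+.5)/4-.5,.15), cv2.boundingRect(k))
    p=(0.9,0,0)
# predicted rim ellipse size
```

```text
red (array([0.4602584 , 0.15466574, 0.03753226]), [array([ 0.1, -0. ]), array([-0.1,  0.1])]) [0.46384747 0.15830249 0.0335    ] [0.46047909 0.15451437 0.037     ]
yellow (array([0.46377094, 0.24956011, 0.03968666]), [array([ 0.2, -0. ]), array([-0.1,  0.1])]) [0.46921538 0.25629175 0.0335    ] [0.46445041 0.24945621 0.037     ]
blue (array([0.49920545, 0.36079782, 0.037118  ]), [array([ 0.2, -0. ]), array([-0.1,  0.2])]) [0.50235784 0.36562271 0.0335    ] [0.49969114 0.36043528 0.037     ]
scene 420 [363.2052002  211.28523254] [25.21618462 38.76579285] 103.93477630615234 [ 0.55073488 -0.10324556  0.15      ] (1377, 797, 150, 102)
scene 182 [361.31808472 214.0735321 ] [ 7.55471802 21.2307682 ] 99.84017944335938 [ 0.53968894 -0.10458927  0.15      ] (1405, 840, 86, 35)
top 405 [370.00436401 174.2645874 ] [29.15125275 38.24377441] 51.37137222290039 [ 0.55282346 -0.09285571  0.15      ] (1410, 630, 145, 137)
top 166 [360.08911133 183.34025574] [ 8.74603844 18.73027229] 134.55322265625 [ 0.53077274 -0.06831002  0.15      ] (1417, 699, 62, 61)
top 225 [369.99508667 174.00811768] [19.28175354 19.95402336] 113.34593963623047 [ 0.55345155 -0.09285863  0.15      ] (1441, 659, 83, 79)
```

send_rows --motion '[[[0,0,0,0,0,0.1236,1],[0,0,0,0,0,0.1236,1],[0,0,0,0,0,0.1236,1],[0,0,0,0,0,0.1236,1],[0,0,0,0,0,0.1236,1],[0,0,0,0,0,0.1236,1],[0,0,0,0,0,0.1236,1],[0,0,0,0,0,0.1236,1],[0,0,0,0,0,0.1236,1],[0,0,0,0,0,0.1236,1]]]'

```text
time: 0.98
tool_pos: [0.2217, 0.6372, 0.2381]
tool_rot: [-3.141, 0.001, 1.565]
ft_force: [0.6, 0.4, 0.6]
opening: 0.997
```

Run:
```python
from cell import env
from h import *
o=env.get_obs();print(o["time"],o["tool_pos"],o["tool_rot"],o["joint_positions"])
m=env.camera_model("wrist");K,E=P(m)
print("cam",-E[:3,:3].T@E[:3,3]-o["tool_pos"],"axis",E[2,:3])
for z in (.037,.15):print(onz(m,(256,150),z)-o["tool_pos"])
```

```text
0.9833 [0.22168093 0.63720291 0.23809348] [-3.14122558e+00  9.86371984e-04  1.56465567e+00] [ 1.19908554e+00  2.64297699e-01  1.60463627e+00 -1.02371642e-05
  1.27371110e+00  1.20522939e+00]
cam [0.00105645 0.08006767 0.14550415] axis [-0.00250914 -0.30546059 -0.95220141]
[-0.00390148  0.0161093  -0.20109348]
[-0.00228507  0.03696142 -0.08809348]
```

send_rows --motion '[[[-35,20,0,0,0,0,1],[-35,20,0,0,0,0,1],[-35,20,0,0,0,0,1],[-35,20,0,0,0,0,1],[-35,20,0,0,0,0,1],[-35,20,0,0,0,0,1],[-35,20,0,0,0,0,1],[-35,20,0,0,0,0,1],[-35,20,0,0,0,0,1],[-35,20,0,0,0,0,1],[-35,20,0,0,0,0,1],[-35,20,0,0,0,0,1]]]'

```text
time: 1.98
tool_pos: [0.4621, 0.2156, 0.2386]
tool_rot: [3.142, -0.0, 1.571]
ft_force: [0.9, 0.3, 0.2]
opening: 0.999
```

send_rows --motion '[[[-30,0,0,0,0,0,1],[-30,0,0,0,0,0,1],[-25,0,0,0,0,0,1],[0,0,0,0,0,0,1],[0,0,0,0,0,0,1]]]'

```text
time: 2.4
tool_pos: [0.4617, 0.1316, 0.2385]
tool_rot: [-3.141, -0.0, 1.568]
ft_force: [-1.2, 0.5, 0.2]
opening: 1.0
```

```bash
cat > w.py <<'E'
from cell import env
from h import *
import sys,pickle
def wl(name,cols=("red","yellow","blue","green")):
    o=env.get_obs();m=env.camera_model("wrist");im=env.capture("wrist")
    cv2.imwrite(f"pics/{name}.png",im[:,:,::-1]);pickle.dump((m,o),open(f"pics/{name}.pkl","wb"))
    print(o["time"],o["tool_pos"],o["tool_rot"],o["opening"])
    for c in cols: print(c,blobs(im,c,amin=150)[0])
    return o,m,im
E
python3 -c "
from w import *
wl('w1')"
```

```text
2.4 [0.46168361 0.13156767 0.2385321 ] [-3.14136284e+00 -3.65664880e-04  1.56779915e+00] 1.0001336455628134
red [([247, 126, 29, 31, 704], [261.1, 141.2])]
yellow [([18, 0, 43, 51, 1077], [40.4, 19.3]), ([252, 46, 28, 13, 228], [266.1, 52.0]), ([30, 58, 43, 66, 1127], [51.5, 90.5]), ([45, 131, 39, 57, 897], [63.2, 158.0]), ([57, 192, 36, 52, 743], [73.7, 217.5]), ([68, 249, 32, 39, 545], [81.8, 269.8])]
blue [([489, 182, 23, 28, 232], [502.9, 194.7]), ([482, 197, 30, 41, 301], [499.2, 218.0]), ([435, 213, 63, 92, 1508], [461.8, 254.4])]
green [([116, 0, 28, 54, 347], [129.1, 24.5])]
```

View pics/w1.png

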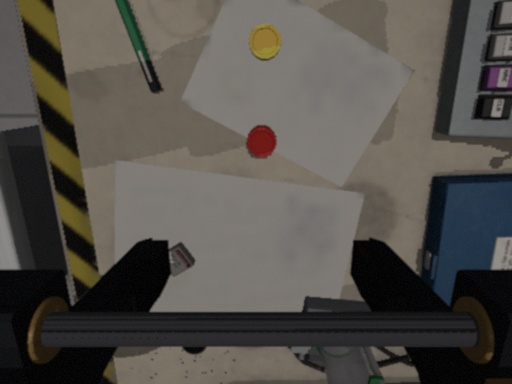

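The wrist view shows the red cap at (261,141), yellow at (265,42), and the magazine tip behind the fingers at the bottom.

Run:
```python
from cell import env
from h import *
import pickle
S,T=env.camera_model("scene"),env.camera_model("top")
m,o=pickle.load(open("pics/w1.pkl","rb"))
s,t,w=(239.4,228),(267.3,218),(261.1,141.2)
print(tri([(S,s),(T,t),(m,w)]),tri([(S,s),(m,w)]),onz(m,w,.037),onz(m,w,.04))
```

```text
(array([0.461805  , 0.15582874, 0.03556844]), [array([0.2, 0.1]), array([-0.5, -0.4]), array([-1.2,  0.9])]) (array([0.4628268 , 0.15685671, 0.03492202]), [array([ 0.2, -0. ]), array([-0.3, -0.2])]) [0.46309391 0.1569304  0.037     ] [0.46308853 0.15740138 0.04      ]
```

send_rows --motion '[[[15,1,0,0,0,0,1],[10,0,15,0,0,0,1],[0,0,35,0,0,0,1],[0,0,40,0,0,0,1],[0,0,40,0,0,0,1],[0,0,40,0,0,0,1],[0,0,20,0,0,0,1],[0,0,5,0,0,0,1],[0,0,0,0,0,0,1],[0,0,0,0,0,0,1]]]'

```text
time: 3.28
tool_pos: [0.4637, 0.1587, 0.0446]
tool_rot: [3.14, -0.001, 1.572]
ft_force: [0.5, -0.4, 0.4]
opening: 0.997
```

Run:
```python
from w import *
o,m,im=wl('w2',("red",))
print(onz(m,blobs(im,"red",amin=150)[0][0][1],.037))
```

```text
3.2833 [0.46370086 0.15865021 0.04464904] [ 3.14033049e+00 -5.42999460e-04  1.57196794e+00] 0.9973842820773997
red [([230, 223, 58, 25, 946], [258.8, 238.4]), ([230, 261, 59, 6, 301], [258.4, 263.1]), ([246, 274, 35, 10, 194], [263.0, 278.7])]
[0.46342242 0.16591588 0.037     ]
```

View pics/w2.png

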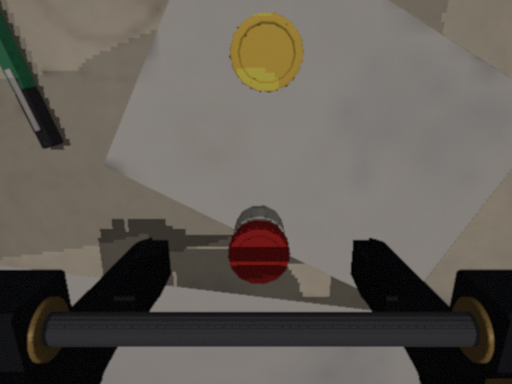

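Run:
```python
from h import *
import pickle
m,o=pickle.load(open("pics/w2.pkl","rb"))
for v in(252,255): print(onz(m,(259,v),.04),onz(m,(259,v),.034))
print([proj(m,(.4634,.157+s*.0155,.04)) for s in(-1,1)])
```

```text
[0.46352367 0.15993792 0.04      ] [0.46350745 0.15680081 0.034     ]
[0.4635222  0.15827856 0.04      ] [0.46350592 0.15507516 0.034     ]
[array([258.79069545, 284.34881388]), array([258.72186424, 228.68673403])]
```

send_rows --motion '[[[-1,0,12,0,0,0,1],[0,0,14,0,0,0,1],[0,0,7,0,0,0,1],[0,0,0,0,0,0,1],[0,0,0,0,0,0,0.5],[0,0,0,0,0,0,0.2],[0,0,0,0,0,0,0.2],[0,0,0,0,0,0,0.2],[0,0,0,0,0,0,0.2],[0,0,0,0,0,0,0.2],[0,0,0,0,0,0,0.2],[0,0,0,0,0,0,0.2]]]'

```text
time: 4.33
tool_pos: [0.4628, 0.1565, 0.0107]
tool_rot: [-3.142, 0.0, 1.571]
ft_force: [-0.2, 0.1, 0.8]
opening: 0.419
```

send_rows --motion '[[[0,0,0,0,0,0,0.2],[0,0,0,0,0,0,0.2],[0,0,0,0,0,0,0.2],[0,0,0,0,0,0,0.2],[0,0,0,0,0,0,0.2],[0,0,0,0,0,0,0.2]]]'

```text
time: 4.83
tool_pos: [0.4628, 0.1565, 0.0107]
tool_rot: [-3.142, 0.0, 1.571]
ft_force: [0.0, 0.1, 0.2]
opening: 0.342
```

send_rows --motion '[[[0,0,-20,0,0,0,0.2],[0,0,-40,0,0,0,0.2],[0,0,-40,0,0,0,0.2],[0,0,-40,0,0,0,0.2],[0,0,-40,0,0,0,0.2],[0,0,-40,0,0,0,0.2],[0,0,-20,0,0,0,0.2],[-20,10,0,0,0,0,0.2],[-35,15,0,0,0,0,0.2],[-35,15,0,0,0,0,0.2],[-35,15,0,0,0,0,0.2],[-35,15,0,0,0,0,0.2]]]'

```text
time: 5.83
tool_pos: [0.533, -0.0049, 0.2507]
tool_rot: [3.141, -0.0, 1.571]
ft_force: [1.2, 0.9, -0.5]
opening: 0.337
```

send_rows --motion '[[[-35,10,0,0,0,0,0.2],[-35,10,0,0,0,0,0.2],[-30,0,0,0,0,0,0.2],[-20,0,0,0,0,0,0.2],[-10,0,0,0,0,0,0.2],[0,0,0,0,0,0,0.2],[0,0,0,0,0,0,0.2]]]'

```text
time: 6.42
tool_pos: [0.5525, -0.1331, 0.2504]
tool_rot: [-3.141, -0.001, 1.57]
ft_force: [-0.8, 0.5, -0.3]
opening: 0.342
```

Run:
```python
from w import *
o,m,im=wl('w3',("red","green"))
```

```text
6.4167 [ 0.55250866 -0.13312113  0.25036375] [-3.14097050e+00 -9.65808609e-04  1.56976505e+00] 0.34211554866220006
red [([222, 246, 78, 66, 4259], [260.2, 281.5])]
green [([222, 98, 97, 96, 4091], [269.8, 152.1])]
```

View pics/w3.png

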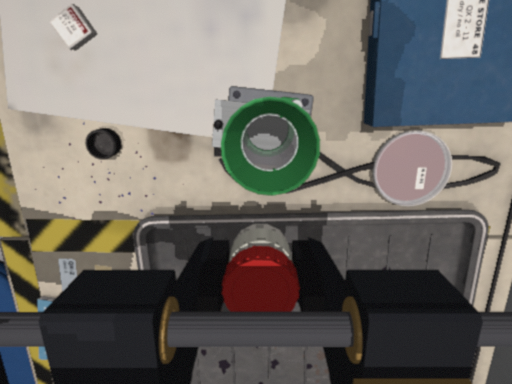

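The funnel rim is clear, with an outer circle centred near (270,145). The red pot is held upright at (260,280).

```bash
cat > rim.py <<'E'
from h import *
import pickle
def rim(name):
    im=cv2.imread(f"pics/{name}.png")[:,:,::-1].copy();m,o=pickle.load(open(f"pics/{name}.pkl","rb"))
    mk=cv2.morphologyEx(mask(im,"green",100,40),cv2.MORPH_CLOSE,np.ones((3,3)))
    co,_=cv2.findContours(mk,cv2.RETR_EXTERNAL,cv2.CHAIN_APPROX_NONE);k=max(co,key=cv2.contourArea)
    e=cv2.fitEllipse(cv2.convexHull(k)); return m,e,k
E
python3 - <<'E'
from rim import *
m,e,k=rim("w3");print(e,cv2.boundingRect(k))
K,E=P(m);print("height from size", )
print(onz(m,e[0],.15),onz(m,e[0],.14))
p=onz(m,e[0],.15)
th=np.linspace(0,6.28,60)
q=np.array([proj(m,p+.037*np.array([np.cos(t),np.sin(t),0])) for t in th]);print(q.min(0),q.max(0))
# fixed cams: predicted rim bbox vs measured
from cell import env
for n in("scene","top"):
    M=env.camera_model(n);q=np.array([proj(M,p+.037*np.array([np.cos(t),np.sin(t),0])) for t in th]);print(n,proj(M,p),q.min(0),q.max(0))
E
```

```text
((270.21771240234375, 145.24411010742188), (97.55258178710938, 99.34886169433594), 41.685218811035156) (221, 97, 99, 98)
height from size
[ 0.56033671 -0.09479788  0.15      ] [ 0.56062581 -0.09648243  0.14      ]
[219.76264309  92.63543902] [320.65972751 193.27583488]
scene [361.50940465 207.63247246] [343.04262211 197.58957511] [380.34514723 218.49739673]
top [370.68934624 171.19641048] [355.26333326 156.20386079] [386.14863997 186.33697429]
```

send_rows --motion '[[[-20,5,0,0,0,0,0.2],[-20,0,0,0,0,0,0.2],[-10,0,0,0,0,0,0.2],[0,0,0,0,0,0,0.2],[0,0,0,0,0,0,0.2]]]'

```text
time: 6.88
tool_pos: [0.5577, -0.1825, 0.2506]
tool_rot: [-3.141, -0.001, 1.571]
ft_force: [-0.0, -0.1, -0.4]
opening: 0.341
```

Run:
```python
from w import *
wl('w4',("green",))
from rim import *
a,e,_=rim("w3");b,f,_=rim("w4");print(f)
S,T=env.camera_model("scene"),env.camera_model("top")
print(tri([(a,e[0]),(b,f[0])]),onz(b,f[0],.15))
print(tri([(a,e[0]),(b,f[0]),(T,(372.3,172.8)),(S,(363,208.2))]))
```

```text
6.8833 [ 0.55773375 -0.18246644  0.25062816] [-3.14135110e+00 -9.36586108e-04  1.57075474e+00] 0.3408283203085899
green [([211, 20, 104, 110, 5539], [263.2, 73.5])]
((262.9707336425781, 74.95201873779297), (104.80630493164062, 110.27141571044922), 2.739997386932373)
(array([ 0.56030522, -0.09533178,  0.14690682]), [array([-0.2,  0. ]), array([ 0.2, -0. ])]) [ 0.56016102 -0.09543594  0.15      ]
(array([ 0.55927384, -0.09676912,  0.14976805]), [array([-1.5,  2.6]), array([-1.3,  2.1]), array([-0.8, -1.2]), array([-0.9,  0.1])])
```

send_rows --motion '[[[20,2.3,0,0,0,0,0.2],[30,0,0,0,0,0,0.2],[25,0,0,0,0,0,0.2],[11.5,0,15,0,0,0,0.2],[0,0,30,0,0,0,0.2],[0,0,20,0,0,0,0.2],[0,0,10,0,0,0,0.2],[0,0,0,0,0,0,0.2],[0,0,0,0,0,0,0.2],[0,0,0,0,0,0,0.2]]]'

```text
time: 7.77
tool_pos: [0.5611, -0.097, 0.1772]
tool_rot: [3.139, 0.0, 1.571]
ft_force: [0.6, -1.3, -0.7]
opening: 0.341
```

```bash
python3 - <<'E'
from w import *
wl('w5',("green","red"))
for n in ("scene","top"):
    im=env.capture(n); cv2.imwrite(f"pics/{n}5.png",im[:,:,::-1])
    x,y=(300,130) if n=="scene" else (320,110)
    cv2.imwrite(f"pics/{n}5z.png",cv2.resize(im[y:y+130,x:x+130,::-1],None,fx=4,fy=4,interpolation=cv2.INTER_CUBIC))
E
python3 -c "
import cv2,numpy as np
cv2.imwrite('pics/b5.png',cv2.resize(np.hstack([cv2.resize(cv2.imread('pics/w5.png'),(693,520)),cv2.imread('pics/scene5z.png')]),(800,343)))"
```

```text
7.7667 [ 0.56111688 -0.09700231  0.17724909] [3.13932432e+00 3.85067627e-04 1.57087884e+00] 0.3411496951764326
green [([195, 149, 127, 78, 1852], [253.1, 193.5])]
red [([222, 246, 77, 66, 4187], [260.1, 281.2])]
```

View pics/w5.png

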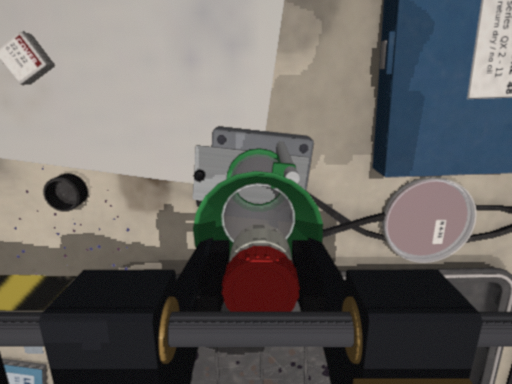

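View pics/scene5z.png

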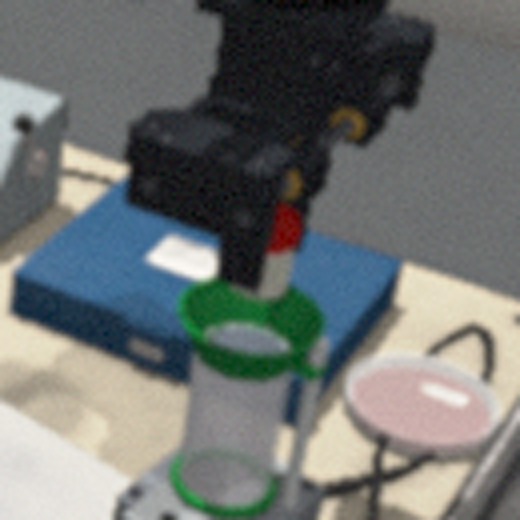

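```bash
python3 - <<'E'
from h import *
import pickle
m,o=pickle.load(open("pics/w5.pkl","rb"))
th=np.linspace(0,6.28,90)
for p in ((.560,-.0955,.148),(.560,-.0955,.15),(.559,-.099,.15)):
    q=np.array([proj(m,np.array(p)+.037*np.array([np.cos(t),np.sin(t),0])) for t in th]);print(p,q.min(0),q.max(0))
b=o["tool_pos"]
print("pot bottom edge", proj(m,b+[0,0.0155,-.011]))
E
python3 -c "
import cv2
cv2.imwrite('pics/w5z.png',cv2.resize(cv2.imread('pics/w5.png')[135:295,170:350],None,fx=3.7,fy=3.7,interpolation=2))"
```

```text
(0.56, -0.0955, 0.148) [191.79670076 167.31677344] [322.84633141 287.84458896]
(0.56, -0.0955, 0.15) [191.11148617 168.19644193] [323.48991563 289.77427102]
(0.559, -0.099, 0.15) [189.72626086 174.64395554] [321.35579996 294.85215987]
pot bottom edge [259.26859409 220.51651266]
```

View pics/w5z.png

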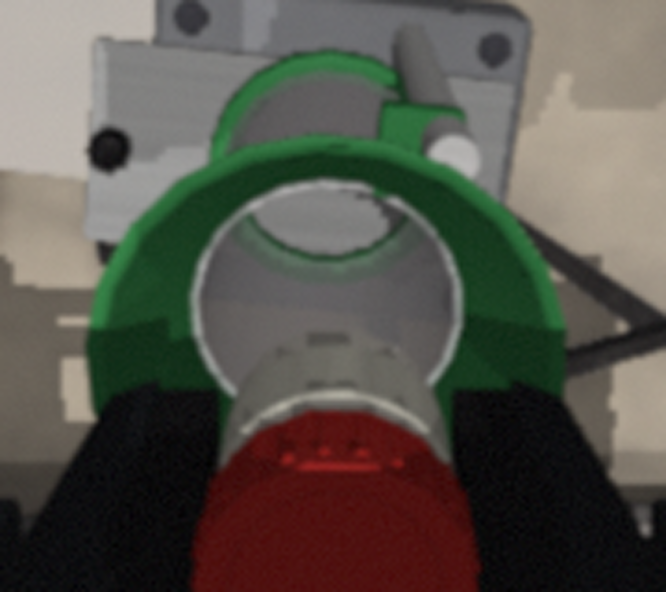

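send_rows --motion '[[[0.5,-0.5,8,0,0,0,0.2],[0,0,8,0,0,0,0.2],[0,0,5,0,0,0,0.2],[0,0,0,0,0,0,0.2],[0,0,0,0,0,0,0.2],[0,0,0,0,0,0,0.2]]]'

```text
time: 8.42
tool_pos: [0.5595, -0.0965, 0.1544]
tool_rot: [-3.141, -0.0, 1.571]
ft_force: [-0.2, 0.1, -0.7]
opening: 0.342
```

send_rows --motion '[[[0,0,0,0,0,0,0.7],[0,0,0,0,0,0,0.7],[0,0,0,0,0,0,0.7],[0,0,0,0,0,0,0.7],[0,0,0,0,0,0,0.7],[0,0,0,0,0,0,0.7],[0,0,0,0,0,0,0.7]]]'

```text
time: 9.0
tool_pos: [0.5596, -0.0965, 0.1548]
tool_rot: [3.141, 0.0, 1.571]
ft_force: [-0.3, -0.7, 0.3]
opening: 0.703
```

Run:
```python
from w import *
wl('w6',("red",))
im=env.capture("scene"); cv2.imwrite("pics/scene6z.png",cv2.resize(im[150:290,290:430,::-1],None,fx=4,fy=4,interpolation=2))
```

```text
9.0 [ 0.55962403 -0.09649966  0.1547808 ] [3.14147369e+00 7.26238869e-05 1.57083745e+00] 0.7033002127838492
red [([242, 198, 43, 25, 788], [262.6, 209.4])]
```

View pics/w6.png

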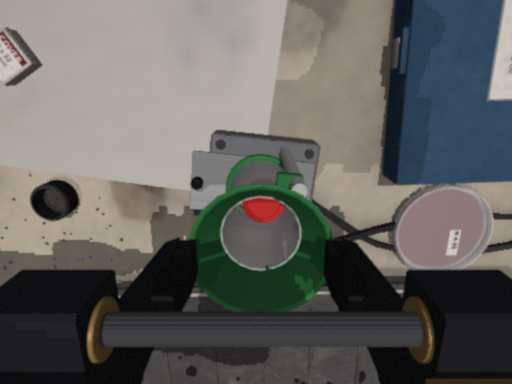

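View pics/scene6z.png

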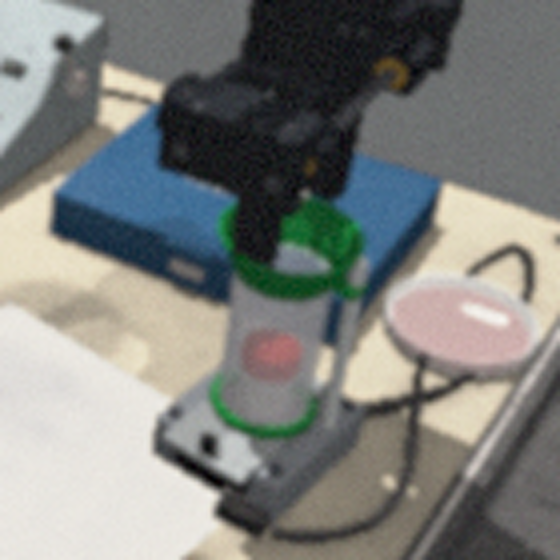

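send_rows --motion '[[[0,0,-20,0,0,0,0.7],[0,0,-35,0,0,0,0.7],[0,0,-35,0,0,0,1],[25,-4,-6,0,0,0,1],[40,-5,0,0,0,0,1],[40,-5,0,0,0,0,1],[40,-5,0,0,0,0,1],[40,-5,0,0,0,0,1],[40,-5,0,0,0,0,1],[40,-5,0,0,0,0,1],[40,-5,0,0,0,0,1],[40,-5,0,0,0,0,1]]]'

```text
time: 10.1
tool_pos: [0.5149, 0.2504, 0.2509]
tool_rot: [3.141, -0.0, 1.571]
ft_force: [0.8, -1.1, -0.2]
opening: 1.004
```

send_rows --motion '[[[35,-5,0,0,0,0,1],[30,-5,0,0,0,0,1],[15,-4,0,0,0,0,1],[9,0,0,0,0,0,1],[0,0,0,0,0,0,1],[0,0,0,0,0,0,1]]]'

```text
time: 10.6
tool_pos: [0.5017, 0.3372, 0.2505]
tool_rot: [-3.141, 0.001, 1.571]
ft_force: [-0.1, -0.3, 0.2]
opening: 0.994
```

Run:
```python
from w import *
o,m,im=wl('w7',("blue",))
```

```text
10.6 [0.50168751 0.33717485 0.25051045] [-3.14148773e+00  8.51271440e-04  1.57141760e+00] 0.9944826525391273
blue [([247, 124, 27, 29, 639], [260.0, 138.1]), ([427, 141, 28, 20, 293], [440.7, 149.6]), ([382, 362, 26, 22, 181], [393.7, 374.3])]
```

View pics/w7.png

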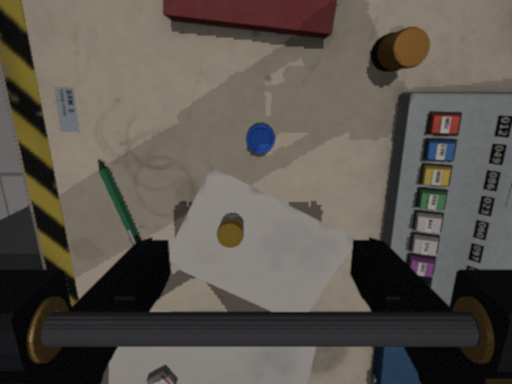

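The blue cap is at (260,138). The instrument edge is near column 400 and the yellow pot is still standing at (231,232). Next I'll check the gripper body's clearance to the instrument.

Run:
```python
from cell import env
from h import *
import pickle
S,T=env.camera_model("scene"),env.camera_model("top")
m,o=pickle.load(open("pics/w7.pkl","rb"))
s,t,w=(192.1,192.3),(189,203.4),(260.,138.1)
print(tri([(S,s),(T,t),(m,w)]),tri([(S,s),(m,w)]),onz(m,w,.037))
for z in(0,.05,.09): print(onz(m,(405,95),z),onz(m,(398,150),z),onz(m,(325,30),z),onz(m,(375,50),z))
```

```text
(array([0.50077236, 0.36248992, 0.03493546]), [array([0.3, 0.2]), array([-0.6, -0.3]), array([-1. ,  0.9])]) (array([0.50146277, 0.36370678, 0.03485769]), [array([ 0.2, -0. ]), array([-0.4, -0.3])]) [0.50188317 0.36371461 0.037     ]
[0.66567339 0.40671955 0.        ] [0.66557687 0.34405749 0.        ] [0.57140937 0.4734838  0.        ] [0.62691225 0.45370492 0.        ]
[0.64502899 0.40804241 0.05      ] [0.64494467 0.35329283 0.05      ] [0.56266793 0.46637617 0.05      ] [0.61116232 0.44909481 0.05      ]
[0.62851348 0.40910069 0.09      ] [0.6284389  0.36068111 0.09      ] [0.55567477 0.46069006 0.09      ] [0.59856237 0.44540673 0.09      ]
```

send_rows --motion '[[[15,0,0,0,0,0,1],[11,0,15,0,0,0,1],[0,0,35,0,0,0,1],[0,0,40,0,0,0,1],[0,0,40,0,0,0,1],[0,0,40,0,0,0,1],[0,0,25,0,0,0,1],[0,0,10,0,0,0,1],[0,0,0,0,0,0,1],[0,0,0,0,0,0,1]]]'

```text
time: 11.48
tool_pos: [0.5019, 0.3637, 0.0456]
tool_rot: [-3.141, 0.0, 1.57]
ft_force: [-0.3, 0.2, 1.4]
opening: 1.001
```

Run:
```python
from w import *
o,m,im=wl('w8',("blue",))
print([proj(m,(.5017,.3637+s*.0155,.04)) for s in(-1,1)],[proj(m,(.5017+s*.0155,.3637,.04)) for s in(-1,1)])
```

```text
11.4833 [0.50186221 0.36370838 0.04562751] [-3.14134470e+00  1.12420998e-05  1.57039093e+00] 1.0014380123275435
blue [([230, 217, 60, 30, 1230], [260.0, 235.0]), ([232, 258, 57, 7, 330], [259.9, 261.5])]
[array([259.04902028, 280.46204908]), array([258.8978799 , 224.74938711])] [array([227.98290389, 253.42025298]), array([289.97183091, 253.35424004])]
```

View pics/w8.png

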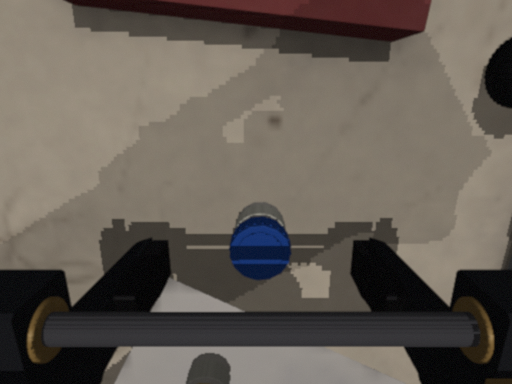

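The blue cap spans columns 230–290 and ends at row 280, as predicted, so it is centred between the fingers. I'll descend 34.5 mm and grip.

send_rows --motion '[[[0.5,0.3,12,0,0,0,1],[0,0,15,0,0,0,1],[0,0,7,0,0,0,1],[0,0,0,0,0,0,1],[0,0,0,0,0,0,0.5],[0,0,0,0,0,0,0.2],[0,0,0,0,0,0,0.2],[0,0,0,0,0,0,0.2],[0,0,0,0,0,0,0.2],[0,0,0,0,0,0,0.2],[0,0,0,0,0,0,0.2],[0,0,0,0,0,0,0.2]]]'

```text
time: 12.53
tool_pos: [0.5019, 0.364, 0.0118]
tool_rot: [3.142, -0.0, 1.571]
ft_force: [-0.4, -0.4, -0.1]
opening: 0.418
```

send_rows --motion '[[[0,0,0,0,0,0,0.2],[0,0,0,0,0,0,0.2],[0,0,0,0,0,0,0.2],[0,0,0,0,0,0,0.2],[0,0,0,0,0,0,0.2],[0,0,0,0,0,0,0.2]]]'

```text
time: 13.03
tool_pos: [0.5019, 0.364, 0.0117]
tool_rot: [-3.142, 0.0, 1.571]
ft_force: [-0.5, -0.5, -0.6]
opening: 0.336
```

send_rows --motion '[[[0,0,-20,0,0,0,0.2],[0,0,-40,0,0,0,0.2],[0,0,-40,0,0,0,0.2],[0,0,-40,0,0,0,0.2],[0,0,-40,0,0,0,0.2],[0,0,-40,0,0,0,0.2],[-20,4,-20,0,0,0,0.2],[-40,5,0,0,0,0,0.2],[-40,5,0,0,0,0,0.2],[-40,5,0,0,0,0,0.2],[-40,5,0,0,0,0,0.2],[-40,5,0,0,0,0,0.2]]]'

```text
time: 14.03
tool_pos: [0.5305, 0.1423, 0.2516]
tool_rot: [3.141, 0.0, 1.571]
ft_force: [1.0, 0.2, -1.1]
opening: 0.336
```

send_rows --motion '[[[-40,5,0,0,0,0,0.2],[-40,5,0,0,0,0,0.2],[-40,5,0,0,0,0,0.2],[-40,5,0,0,0,0,0.2],[-35,5,0,0,0,0,0.2],[-25,5,0,0,0,0,0.2],[-15,4,0,0,0,0,0.2],[-5,0,0,0,0,0,0.2],[0,0,0,0,0,0,0.2],[0,0,0,0,0,0,0.2]]]'

```text
time: 14.87
tool_pos: [0.5646, -0.095, 0.2514]
tool_rot: [-3.141, -0.001, 1.571]
ft_force: [-0.5, 0.6, -0.8]
opening: 0.339
```

send_rows --motion '[[[-1.5,-4.5,10,0,0,0,0.2],[0,0,25,0,0,0,0.2],[0,0,25,0,0,0,0.2],[0,0,10,0,0,0,0.2],[0,0,4,0,0,0,0.2],[0,0,0,0,0,0,0.2],[0,0,0,0,0,0,0.2],[0,0,0,0,0,0,0.2]]]'

```text
time: 15.53
tool_pos: [0.5615, -0.0974, 0.1793]
tool_rot: [3.139, 0.001, 1.571]
ft_force: [0.4, 0.4, -0.7]
opening: 0.339
```

Run:
```python
from w import *
wl('w9',("blue","green"))
```

```text
15.5333 [ 0.56150894 -0.09743576  0.17934496] [3.13893988e+00 5.59941377e-04 1.57120430e+00] 0.33870527051617255
blue [([223, 247, 75, 64, 3822], [260.1, 282.3])]
green [([195, 148, 126, 79, 1880], [252.6, 192.1])]
```

View pics/w9.png

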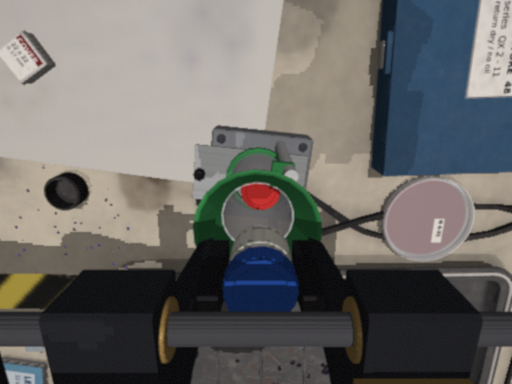

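The blue pot is upright over the funnel in the same pose as the red one was, and the red cap is down in the bore at (262,195). I'll lower to the same release pose.

send_rows --motion '[[[0.5,-1,8,0,0,0,0.2],[0,0,10,0,0,0,0.2],[0,0,5,0,0,0,0.2],[0,0,0,0,0,0,0.2],[0,0,0,0,0,0,0.2],[0,0,0,0,0,0,0.2]]]'

```text
time: 16.08
tool_pos: [0.5593, -0.097, 0.1545]
tool_rot: [-3.141, -0.0, 1.571]
ft_force: [-0.6, -0.2, 0.2]
opening: 0.34
```

send_rows --motion '[[[0,0,0,0,0,0,0.7],[0,0,0,0,0,0,0.7],[0,0,0,0,0,0,0.7],[0,0,0,0,0,0,0.7],[0,0,0,0,0,0,0.7],[0,0,0,0,0,0,0.7],[0,0,0,0,0,0,0.7]]]'

```text
time: 16.67
tool_pos: [0.5594, -0.097, 0.1548]
tool_rot: [3.141, 0.0, 1.571]
ft_force: [0.2, 0.2, 0.7]
opening: 0.699
```

send_rows --motion '[[[0,0,-20,0,0,0,0.7],[0,0,-35,0,0,0,0.7],[0,0,-35,0,0,0,0.7],[-30,0,-6,0,0,0,0.7],[-10,0,0,0,0,0,0.7],[0,0,0,0,0,0,0.7],[0,0,0,0,0,0,0.7],[0,0,0,0,0,0,0.7]]]'

```text
time: 17.33
tool_pos: [0.5582, -0.1362, 0.2487]
tool_rot: [-3.138, -0.002, 1.57]
ft_force: [-0.8, -0.5, 0.4]
opening: 0.702
```

Run:
```python
from w import *
o,m,im=wl('w10',("blue","red"))
a=cv2.resize(im[60:230,180:360,::-1],(400,378),interpolation=2)
im=env.capture("scene"); cv2.imwrite("pics/scene10.png",im[:,:,::-1]);b=cv2.resize(im[190:290,310:415,::-1],(400,378),interpolation=2)
cv2.imwrite("pics/b10.png",np.hstack([a,b]))
im=env.capture("top"); cv2.imwrite("pics/top10.png",im[:,:,::-1])
```

```text
17.3333 [ 0.55820716 -0.13619603  0.24865402] [-3.13818551e+00 -1.68517624e-03  1.57024978e+00] 0.7016338073138924
blue [([245, 119, 37, 38, 1075], [262.7, 137.8])]
red []
```

View pics/b10.png

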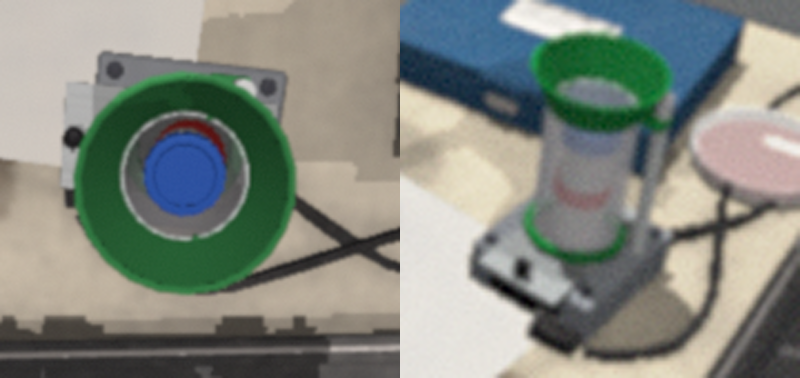

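View pics/scene10.png

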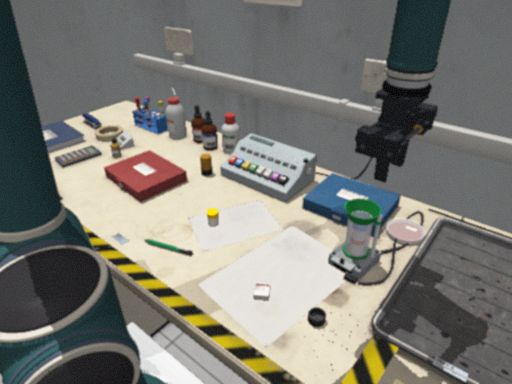

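The blue cap appears as a full circle in the bore with a red sliver beneath it. Its 37–38 px diameter matches a top at about 114 mm height. The yellow pot is unmoved at (213,216), and the gripper is clear.

```bash
python3 -c "
from cell import env
print(env.get_obs()['time'],env.finish_job())"
```

```text
the job is handed in; nothing more can be done
17.4833 None
```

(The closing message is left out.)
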